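# Complete the pinwheel layer and hold the order board level

### The job

Set the two loose cartons flat inside the two empty red outlines of the order board, so that the four cartons make the full pinwheel layer, and let go of them. Then take the board by the red grip on its centre post, lift it straight up until it is about 10 cm above its wooden riser, and finish while still holding it there, level and steady, with all four cartons in their outlines. Do not tip the board on the way, and leave the drill, the padlock and the screwdriver where they lie.

Things in the scene. Friction and masses are not known exactly. Their poses are not given: they have to be found in the camera images.
- board: loose plywood board 200 x 200 mm with battens, upper face 24 mm above its underside; 300 g, 820 g loaded. Dark post at its centre, 22 (x) x 16 (y) mm, with a red grip on top, 36 (x) x 16 (y) mm, 102 to 128 mm above the underside: pinch it across y from above. Red outlines in a pinwheel round the post. Starts on the riser, yaw within 50 degrees. Origin: centre of its underside; z up.
- slot0 (a point): centre of a painted red outline (108 x 68 mm outside) on the upper face of the board, at the height where a carton's underside rests; axes as the board's. Its long side runs along the board's x axis. Already filled by loaded_a.
- slot1 (a point): centre of a painted red outline (108 x 68 mm outside) on the upper face of the board, at the height where a carton's underside rests; axes as the board's. Its long side runs along the board's y axis. Empty at the start: for either loose carton, either way round. At board x +55, y +35 mm.
- slot2 (a point): centre of a painted red outline (108 x 68 mm outside) on the upper face of the board, at the height where a carton's underside rests; axes as the board's. Its long side runs along the board's x axis. Already filled by loaded_b.
- slot3 (a point): centre of a painted red outline (108 x 68 mm outside) on the upper face of the board, at the height where a carton's underside rests; axes as the board's. Its long side runs along the board's y axis. Empty at the start: for either loose carton, either way round. At board x -55, y -35 mm. Neighbouring cartons stand about 8 mm apart when centred.
- carton_a: cardboard carton, 102 (x) x 62 (y) x 35 (z) mm, with a stiff blue grip fin on top: 50 (x) x 16 (y) mm, centred, 35 to 63 mm above the underside, to be pinched across y. About 130 g. White band with red stripe round the +x end. Origin: centre of the underside; x along its length, z up. Starts loose on the bench.
- carton_b: cardboard carton, 102 (x) x 62 (y) x 35 (z) mm, with a stiff blue grip fin on top: 50 (x) x 16 (y) mm, centred, 35 to 63 mm above the underside, to be pinched across y. About 130 g. White band with red stripe round the +x end. Origin: centre of the underside; x along its length, z up. Starts loose on the bench; same as carton_a and interchangeable with it.
- loaded_a: cardboard carton, 102 (x) x 62 (y) x 35 (z) mm, with a stiff blue grip fin on top: 50 (x) x 16 (y) mm, centred, 35 to 63 mm above the underside, to be pinched across y. About 130 g. White band with red stripe round the +x end. Origin: centre of the underside; x along its length, z up. Already on the board in slot0.
- loaded_b: cardboard carton, 102 (x) x 62 (y) x 35 (z) mm, with a stiff blue grip fin on top: 50 (x) x 16 (y) mm, centred, 35 to 63 mm above the underside, to be pinched across y. About 130 g. White band with red stripe round the +x end. Origin: centre of the underside; x along its length, z up. Already on the board in slot2.
- riser: fixed wooden slab 230 x 230 x 30 mm on the bench that carries the board. Origin: centre of its underside, on the bench; its upper face is 30 mm higher.
- drill: bystander: red and black cordless drill lying on its side, about 245 mm long, 62 mm thick, with a battery foot 160 mm to its +y side. Origin on the bench under the motor housing; x towards the bit.
- padlock: bystander: brass padlock lying flat, body 45 x 50 x 24 mm, steel shackle to 64 mm from the origin towards +y. Origin: centre of the body's underside.
- screwdriver: bystander: screwdriver lying on the bench, under 250 mm long, less than 40 mm high. Origin: under its middle; x towards the tip.
Not all that is in view belongs to the job. Leave any green look-alike of the loaded_b alone.

How it is judged:
By the outcome, as a careful person would: the job done as asked, in the order asked, and still so for the second after the job is handed in, while the arm keeps its last pose, push and grip.
It also fails if it takes over 72 s, if anything falls off the work surface, if the arm or the gripper's body presses on something with over 40 N, if the wrist force passes 120 N, or if a joint passes its speed limit or range.

### The arm

A 6-joint arm with a two-finger parallel gripper is mounted at the origin on the work surface. World frame = base frame: x ahead of the robot, y to its left, z up, the work surface at z = 0. Lengths are in m, angles in rad, forces in N, time in s.
With the tool pointing down it reaches from about 0.35 to 0.975 m from the base axis. Payload 4.9 kg.
Tool frame: the origin (TCP) lies midway between the tips of the shut fingers; the grasp point (between the pads) lies 19 mm behind it; z points along the fingers, y is the direction in which the jaws open and shut (so a half turn about z gives the same grasp; the last joint's range is limited). The gripper opens to 85 mm and grips with 20 to 120 N. Pads are 22 mm wide; open, the fingers measure 114 mm over their backs; the gripper's body (76 mm by 85 mm) begins 54 mm behind the grasp point. The pads swing forward as they close: fully open they stand 13 mm farther back than shut.
Start: joints at [1.128, 0.053, 1.613, -0, 1.476, -0.119], TCP at [0.199, 0.593, 0.231] pointing down, gripper open.
Joint ranges: [-3.01, 3.01], [-1.01, 2.22], [0.06, 2.58], [-1.02, 4.17], [0.09, 2.62], [-3.14, 3.14]. Speed limits (rad/s): [2.57, 2.57, 3.14, 3.14, 3.14, 3.14].

### API

Orientations are given as a rotation vector (axis times angle).
In Python, from cell import state, read_camera, get_calibration, job gives the robot as it stands. The module is installed in compiled form; this text tells all that it offers.
- The arm moves only by the tool move_arm, never from a script. Its arguments are lists of equal length, an entry for each row: "slide": the shift along the tool's x, y, z in units of 25 mm (1.0 is 25 mm), a list of three; "angular": the turn, a rotation vector about the tool's x, y, z in units of 6 degrees (1.0 is 6 degrees), a list of three; "jaw": the closure, from -1 (fully open) to 1 (shut), so that 0 is half open. A call has 1 to 10 rows; each row is the pose to reach, as a shift and turn from the pose measured when the call began, along the tool's axes at that moment; what a row does not reach only later rows make up. A row lasts 1/12 s, in which the tool goes at most 41.7 mm and 7.16 degrees, less where a joint would pass 70% of its speed; a pose out of reach is approached as far as the arm can. A call with a gripper value outside its range is refused whole. The fingers move at their own pace and stop on an object; "newtons" is the grip in N (left out, the last holds). Time passes only in rows, so rows that repeat a pose let the fingers close. It gives the time, the measured TCP pose, the force and the opening at its end, in the units of the state.
- state(): the state, without advancing time (a new reading comes with each control period).
- read_camera(name): name is "side" or "top" or "wrist"; returns the picture (420x560x3 uint8, red, green, blue); there is no depth.
- get_calibration(name): a dict with "fov_y" (degrees; the focal length in pixels is half the picture's height over the tangent of half this angle, whatever the lens; pixels are square), "cx", "cy" (the principal point, pixels), "k1" (the pictures are not rectified: a ray, as slopes to the right and down, at radius r is drawn at 1 + k1 r^2 times it, then the intrinsics apply), "R" (3x3) and "t" (3): a world point X has camera coordinates R X + t; the wrist camera has in their place "mount" (4x4, takes a point from camera to tool coordinates, whose origin is the TCP and whose axes are the flange's). Camera axes: x right, y down, z forward; pixel columns grow to the right and rows downward; lengths in m; the calibration is good to about 2 mm. A picture is of the moment at which its call begins: read the wrist's pose just before it. get_calibration takes no time and is no camera call.
- job.finish_job(): hands the job in, once; it reports no verdict.
The state is a dict: "clock": time; "joint_positions": joint angles; "joint_velocities": joint speeds; "tau": joint torques, N m; "eef_pos": TCP position; "tcp_rot": TCP orientation; "ft_force": force on the tool from outside, world axes, zero at the start; "torque": the same for the moment, N m; "grip_width": finger opening in m.
Only numpy, scipy, OpenCV 4.12 (cv2) and the standard library are available. Lean on these libraries where they do the work, as an engineer would, in place of code of your own. Each camera call takes 0.05 s, during which the arm holds its last target. There are 200 camera calls.

## Working session

There is one attempt and no reset: what is moved stays moved. The work goes in short steps, Python scripts to look and compute and a tool call to move; the robot and the scene stay as the last step left them, time stands still between calls to the robot, and variables do not carry over. Pictures are saved under pics/ and viewed, about 8 in all and at most 12, crops included, and the job is handed in when it is done.

Besides the shell and the picture viewer there is one more tool, called after "Call:" as name(argument=value, ...), one argument or row to a line, values as JSON. move_arm: Moves the arm, as the interface text tells. Its arguments: {"type":"object","properties":{"slide":{"type":"array","items":{"type":"array","items":{"type":"number"}}},"angular":{"type":"array","items":{"type":"array","items":{"type":"number"}}},"jaw":{"type":"array","items":{"type":"number"}},"newtons":{"type":"number"}},"required":["slide","angular","jaw"]}

```bash
mkdir -p pics
cat > h.py <<'E'
import numpy as np, cv2
from scipy.spatial.transform import Rotation as Ro
from cell import state, read_camera, get_calibration, job
def cam(name, s=None):
    c=get_calibration(name); f=210/np.tan(np.radians(c["fov_y"])/2)
    if name=="wrist":
        M=np.array(c["mount"]); T=np.eye(4); T[:3,:3]=Ro.from_rotvec(s["tcp_rot"]).as_matrix(); T[:3,3]=s["eef_pos"]
        W=np.linalg.inv(T@M); R,t=W[:3,:3],W[:3,3]
    else: R,t=np.array(c["R"]),np.array(c["t"])
    return R,t,f,c["cx"],c["cy"],c["k1"]
def proj(C,X):
    R,t,f,cx,cy,k=C; p=np.atleast_2d(X)@R.T+t; a=p[:,:2]/p[:,2:]
    return a*(1+k*(a**2).sum(1,keepdims=True))*f+[cx,cy]
def back(C,uv,z):
    R,t,f,cx,cy,k=C; d=(np.atleast_2d(uv)-[cx,cy])/f; a=d.copy()
    for _ in range(30): a=d/(1+k*(a**2).sum(1,keepdims=True))
    r=np.c_[a,np.ones(len(a))]@R; o=-R.T@t
    return o+r*((z-o[2])/r[:,2:])
def snap(name,fn=None):
    s=state(); im=read_camera(name); 
    if fn: cv2.imwrite("pics/"+fn,im[:,:,::-1])
    return im,cam(name,s),s
E
python3 - <<'E'
from h import *
a,C,s=snap("top","top0.png"); np.save("top0.npy",a)
b,D,_=snap("side","side0.png"); print(s["eef_pos"],s["tcp_rot"],s["clock"],s["grip_width"])
print(C,-C[0].T@C[1],-D[0].T@D[1]); print(get_calibration("wrist"))
E
```

```text
[0.1985447  0.59195763 0.23007159] [-0.50624104 -3.09991748  0.00311253] 0.0 0.0855777773442946
(array([[ 5.34890043e-02, -9.98568027e-01,  9.07040718e-04],
       [-9.72140158e-01, -5.22809288e-02, -2.28495553e-01],
       [ 2.28215774e-01,  1.13402289e-02, -9.73544534e-01]]), array([0.06938192, 0.60056732, 1.36866484]), np.float64(506.80413414137234), 278.7073053418178, 203.3421079054041, -0.17890697022789875) [0.26777353 0.08515982 1.46962021] [-0.0446349  -0.61641234  0.74321342]
{'fov_y': 71.85884194439305, 'cx': 279.53051205612434, 'cy': 214.77873358925174, 'k1': -0.05956225577152578, 'mount': array([[-1.00900017e-03, -9.58332799e-01, -2.85652287e-01,
         7.28621186e-02],
       [ 9.99999491e-01, -9.73067579e-04, -2.67727868e-04,
         7.08370220e-05],
       [-2.13865815e-05, -2.85652411e-01,  9.58333292e-01,
        -1.42293077e-01],
       [ 0.00000000e+00,  0.00000000e+00,  0.00000000e+00,
         1.00000000e+00]])}
```

View pics/top0.png

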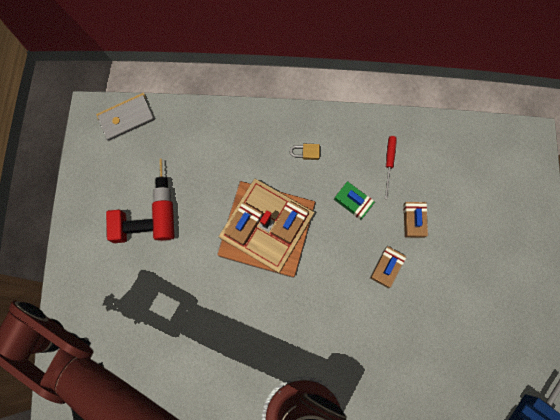

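View pics/side0.png

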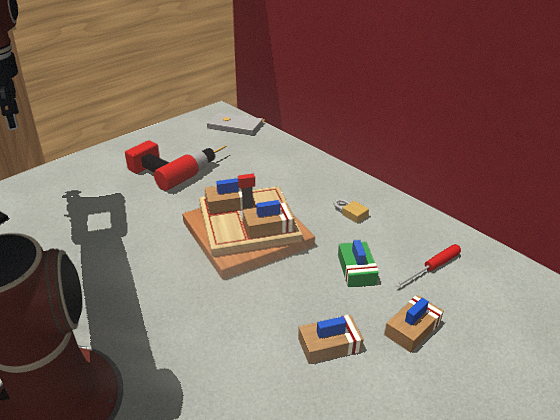

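Top view: board around (267,228) with brown cartons at (240,222) and (290,218). The loose brown cartons are at (388,267) and (416,220). The green box at (354,199) is the look-alike, so I will not touch it. Next I measure these and check an enlarged crop.

```bash
cat >> h.py <<'E'
def blobs(im,C,z,amin=40):
    hsv=cv2.cvtColor(im,cv2.COLOR_RGB2HSV); m=cv2.inRange(hsv,(108,120,50),(125,255,255)); out=[]
    for c in cv2.findContours(m,0,2)[0]:
        if cv2.contourArea(c)<amin: continue
        w=back(C,c[:,0,:].astype(float),z)[:,:2].astype(np.float32); r=cv2.minAreaRect(w*1000)
        b=cv2.boxPoints(r); e=max((b[1]-b[0],b[2]-b[1]),key=np.linalg.norm)
        out.append((c[:,0].mean(0).round(),np.round(np.array(r[0])/1000,4),np.round(r[1],0),round(np.degrees(np.arctan2(e[1],e[0])),1)))
    return out
E
python3 - <<'E'
from h import *
a=np.load("top0.npy"); C=cam("top")
for z in(.055,.110):
  print(z); [print(*o) for o in blobs(a,C,z)]
crop=a[160:300,210:440]; cv2.imwrite("pics/crop0.png",cv2.resize(crop,None,fx=3.4,fy=3.4,interpolation=cv2.INTER_CUBIC)[:,:,::-1])
E
```

```text
0.055
[531. 413.] [ 0.0186 -0.6565] [81. 25.] 55.2
[546. 410.] [ 0.0302 -0.7006] [99. 31.] 55.5
[390. 266.] [ 0.4366 -0.2213] [16. 52.] -25.8
[242. 221.] [0.5427 0.2024] [18. 53.] -26.8
[290. 220.] [0.5537 0.068 ] [17. 53.] -26.8
[418. 216.] [ 0.5806 -0.3026] [18. 48.] -0.3
[355. 197.] [ 0.6286 -0.1184] [47. 19.] 54.8
0.11
[531. 413.] [ 0.0283 -0.6276] [78. 24.] 55.2
[546. 410.] [ 0.0394 -0.67  ] [96. 30.] 55.5
[390. 266.] [ 0.43   -0.2094] [16. 50.] -25.8
[242. 221.] [0.532  0.1979] [17. 51.] -26.8
[290. 220.] [0.5426 0.0686] [17. 51.] -26.8
[418. 216.] [ 0.5684 -0.2875] [17. 46.] -0.3
[355. 197.] [ 0.6146 -0.1105] [45. 18.] 54.8
```

View pics/crop0.png

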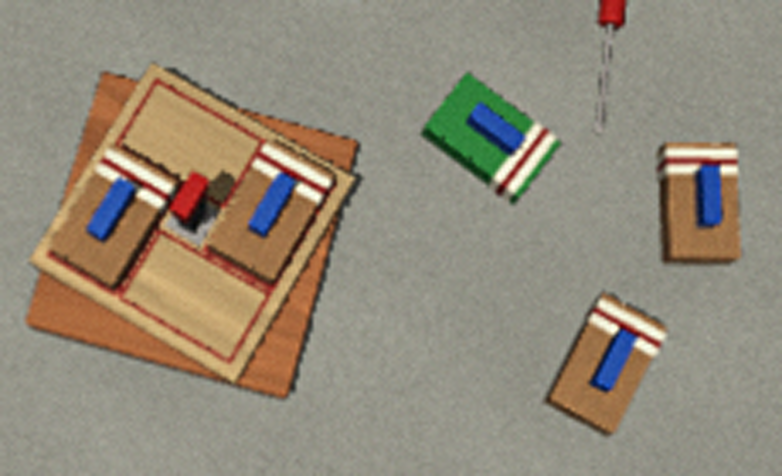

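The crop confirms it: the two brown cartons, at crop (700,203) and (606,363), are the loose ones. The green one at (490,137) is the decoy. The empty outlines are far-left (190,130) and near (190,310) on the board. I move above the nearer carton first.

```bash
cat >> h.py <<'E'
def goto(x,y,z,yaw):
    """yaw: heading (deg, mod 180) of the long side of the thing pinched (= tool x). prints slide/angular units"""
    s=state(); R=Ro.from_rotvec(s["tcp_rot"]).as_matrix(); best=None
    for k in(0,180):
        a=np.radians(yaw+k); X=np.array([np.cos(a),np.sin(a),0]); Z=np.array([0,0,-1.]); T=np.c_[X,np.cross(Z,X),Z]
        w=Ro.from_matrix(R.T@T).as_rotvec(degrees=True)/6
        if best is None or np.linalg.norm(w)<np.linalg.norm(best): best=w
    h=np.degrees(np.arctan2(R[1,0],R[0,0]))
    print("t%.2f tcp"%s["clock"],np.round(s["eef_pos"],4),"toolx %.1f"%h,"j6 %.2f"%s["joint_positions"][5],"w %.4f"%s["grip_width"],"F",np.round(s["ft_force"],1))
    print("slide",np.round(R.T@(np.array([x,y,z])-s["eef_pos"])/.025,2),"ang",np.round(best,2))
E
python3 -c "
from h import *
goto(.4366,-.2213,.16,-25.8)"
```

```text
t0.10 tcp [0.1986 0.592  0.2302] toolx 161.4 j6 -0.12 w 0.0853 F [0.7 0.6 0.1]
slide [-19.38 -27.81   2.85] ang [-0.02 -0.    1.21]
```

Call:
move_arm(
  slide=[
    [-19.4,-27.8,0],
    [-19.4,-27.8,0],
    [-19.4,-27.8,0],
    [-19.4,-27.8,0],
    [-19.4,-27.8,0],
    [-19.4,-27.8,0],
    [-19.4,-27.8,0],
    [-19.4,-27.8,0],
    [-19.4,-27.8,0],
    [-19.4,-27.8,0],
  ],
  angular=[
    [0,0,1.2],
    [0,0,1.2],
    [0,0,1.2],
    [0,0,1.2],
    [0,0,1.2],
    [0,0,1.2],
    [0,0,1.2],
    [0,0,1.2],
    [0,0,1.2],
    [0,0,1.2],
  ],
  jaw=[-1,-1,-1,-1,-1,-1,-1,-1,-1,-1],
)

```text
clock: 0.93
eef_pos: [0.3157, 0.1909, 0.2309]
tcp_rot: [-0.698, -3.063, 0.003]
ft_force: [1.2, 0.3, 0.3]
grip_width: 0.0854
```

```bash
python3 -c "
from h import *
goto(.4366,-.2213,.16,-25.8)"
```

```text
t0.93 tcp [0.3157 0.1909 0.2309] toolx 154.3 j6 -0.78 w 0.0854 F [1.2 0.3 0.3]
slide [-11.51 -12.76   2.86] ang [-0.02  0.    0.02]
```

Call:
move_arm(
  slide=[
    [-11.5,-12.8,0],
    [-11.5,-12.8,0],
    [-11.5,-12.8,0],
    [-11.5,-12.8,0],
    [-11.5,-12.8,0],
    [-11.5,-12.8,1],
    [-11.5,-12.8,2],
    [-11.5,-12.8,2.8],
    [-11.5,-12.8,2.8],
    [-11.5,-12.8,2.8],
  ],
  angular=[
    [0,0,0],
    [0,0,0],
    [0,0,0],
    [0,0,0],
    [0,0,0],
    [0,0,0],
    [0,0,0],
    [0,0,0],
    [0,0,0],
    [0,0,0],
  ],
  jaw=[-1,-1,-1,-1,-1,-1,-1,-1,-1,-1],
)

```text
clock: 1.77
eef_pos: [0.4289, -0.2001, 0.1705]
tcp_rot: [0.7, 3.063, -0.003]
ft_force: [1.1, 1.1, 0.8]
grip_width: 0.0854
```

Call:
move_arm(
  slide=[
    [0,0,0],
    [0,0,0],
    [0,0,0],
  ],
  angular=[
    [0,0,0],
    [0,0,0],
    [0,0,0],
  ],
  jaw=[-1,-1,-1],
)

```text
clock: 2.02
eef_pos: [0.4285, -0.1998, 0.17]
tcp_rot: [-0.701, -3.061, 0.001]
ft_force: [-0.1, 0.7, 0.4]
grip_width: 0.0856
```

Run:
```python
from h import *
goto(.4366,-.2213,.16,-25.8)
im,C,s=snap("wrist","w1.png"); np.save("w1.npy",im)
for z in (.049,.063): print(z);[print(*o) for o in blobs(im,C,z,200)]
```

```text
t2.02 tcp [ 0.4285 -0.1998  0.17  ] toolx 154.2 j6 -1.71 w 0.0856 F [-0.1  0.7  0.4]
slide [-0.67 -0.63  0.4 ] ang [-0.01 -0.01  0.  ]
0.049
[262. 220.] [ 0.4368 -0.2232] [16. 57.] -26.4
0.063
[262. 220.] [ 0.4328 -0.2203] [16. 54.] -26.4
```

View pics/w1.png

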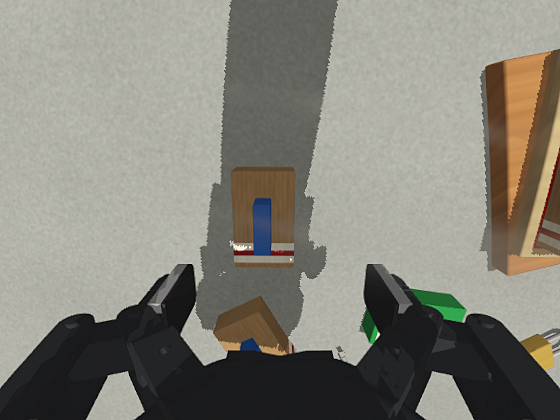

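Wrist view: carton a is ahead at (262,220), with its fin from (262,198) to (262,255). I fit the fin as a box model to remove the oblique-view bias, in both cameras.

```bash
cat >> h.py <<'E'
from scipy.optimize import minimize
def boxmask(C,p,zb,size,z0,z1):
    x,y,a=p; L,W=size; c,s=np.cos(a),np.sin(a)
    P=np.array([[x+c*i*L/2-s*j*W/2,y+s*i*L/2+c*j*W/2,zb+z] for i in(-1,1) for j in(-1,1) for z in(z0,z1)])
    h=cv2.convexHull((proj(C,P)*4).astype(np.float32)); m=np.zeros((1680,2240),np.uint8)
    cv2.fillConvexPoly(m,(np.round((h+2)*16)).astype(np.int32),255,shift=4)
    return cv2.resize(m,(560,420),interpolation=cv2.INTER_AREA)/255.
def fit(im,C,x,y,yaw,zb,size=(.05,.016),z0=.035,z1=.063,mask=None):
    if mask is None: mask=cv2.inRange(cv2.cvtColor(im,cv2.COLOR_RGB2HSV),(108,120,40),(125,255,255))/255.
    g=boxmask(C,(x,y,np.radians(yaw)),zb,size,z0,z1); k=cv2.dilate((g>0).astype(np.uint8),np.ones((25,25))); mask=mask*k
    f=lambda q:np.abs(boxmask(C,(x+q[0],y+q[1],np.radians(yaw+q[2]*500)),zb,size,z0,z1)-mask).sum()
    r=minimize(f,[0,0,0],method="Nelder-Mead",options=dict(initial_simplex=[[0,0,0],[.006,0,0],[0,.006,0],[0,0,.01]],maxiter=120))
    return np.round([x+r.x[0],y+r.x[1],yaw+r.x[2]*500],4), round(r.fun/max(mask.sum(),1),2)
E
python3 - <<'E'
from h import *
s=state(); w=np.load("w1.npy"); t=np.load("top0.npy"); D=cam("top"); C=cam("wrist",s)
print(fit(w,C,.435,-.2214,-26,0)); print(fit(t,D,.4366,-.2213,-26,0)); print(fit(t,D,.581,-.3026,-0.3,0))
print(fit(t,D,.532,.198,-26.8,.054)); print(fit(t,D,.5426,.0686,-26.8,.054))
red=cv2.inRange(cv2.cvtColor(t,cv2.COLOR_RGB2HSV),(0,150,110),(6,255,255))/255.; 
red[:,:255]=0; red[:206]=0; red[227:]=0; red[:,282:]=0
print(fit(t,D,.5373,.1333,-26.8,.03,(.036,.016),.102,.128,red))
goto(.4366,-.2213,.04,-26)
E
```

```text
(array([  0.4365,  -0.222 , -27.4112]), np.float64(0.1))
(array([  0.4379,  -0.2223, -28.2467]), np.float64(0.26))
(array([ 0.5819, -0.3045, -0.4058]), np.float64(0.32))
(array([  0.5339,   0.1986, -25.4088]), np.float64(0.25))
(array([  0.5436,   0.0692, -25.9063]), np.float64(0.2))
(array([  0.5404,   0.1351, -27.9396]), np.float64(0.52))
t2.07 tcp [ 0.4288 -0.1994  0.1708] toolx 154.3 j6 -1.71 w 0.0853 F [0.6 0.4 0.6]
slide [-0.66 -0.65  5.23] ang [-0.01  0.01  0.05]
```

Call:
move_arm(
  slide=[
    [-0.65,-0.68,0],
    [-0.65,-0.68,1],
    [-0.65,-0.68,2],
    [-0.65,-0.68,3],
    [-0.65,-0.68,4],
    [-0.65,-0.68,4.8],
    [-0.65,-0.68,5.2],
    [-0.65,-0.68,5.2],
    [-0.65,-0.68,5.2],
    [-0.65,-0.68,5.2],
  ],
  angular=[
    [0,0,0.2],
    [0,0,0.2],
    [0,0,0.2],
    [0,0,0.2],
    [0,0,0.2],
    [0,0,0.2],
    [0,0,0.2],
    [0,0,0.2],
    [0,0,0.2],
    [0,0,0.2],
  ],
  jaw=[-0.5,-0.2,-0.2,-0.2,-0.2,-0.2,-0.2,-0.2,-0.2,-0.2],
)

```text
clock: 2.9
eef_pos: [0.4375, -0.2224, 0.0429]
tcp_rot: [0.729, 3.052, -0.004]
ft_force: [0.5, -0.2, 0.2]
grip_width: 0.0513
```

```bash
python3 -c "
from h import *
goto(.4365,-.222,.04,-27.4)"
```

```text
t2.90 tcp [ 0.4375 -0.2224  0.0429] toolx 153.1 j6 -1.72 w 0.0513 F [ 0.5 -0.2  0.2]
slide [ 0.04 -0.    0.12] ang [-0.02  0.04  0.09]
```

Call:
move_arm(
  slide=[
    [0,0,0.08],
    [0,0,0.08],
    [0,0,0.08],
    [0,0,0.08],
    [0,0,0.08],
    [0,0,0.08],
    [0,0,0.08],
    [0,0,0.08],
  ],
  angular=[
    [0,0,0.1],
    [0,0,0.1],
    [0,0,0.1],
    [0,0,0.1],
    [0,0,0.1],
    [0,0,0.1],
    [0,0,0.1],
    [0,0,0.1],
  ],
  jaw=[0.3,1,1,1,1,1,1,1],
  newtons=45,
)

```text
clock: 3.57
eef_pos: [0.4382, -0.223, 0.0422]
tcp_rot: [0.745, 3.046, -0.005]
ft_force: [-1.6, -0.2, 6.4]
grip_width: 0.0144
```

```bash
python3 -c "
from h import *
goto(.4365,-.222,.22,-27.4)"
```

```text
t3.57 tcp [ 0.4382 -0.223   0.0422] toolx 152.5 j6 -1.71 w 0.0144 F [-1.6 -0.2  6.4]
slide [ 0.04 -0.01 -7.11] ang [-0.02  0.06 -0.01]
```

Call:
move_arm(
  slide=[
    [0,0,-0.5],
    [0,0,-1.5],
    [0,0,-2.8],
    [0,0,-4],
    [0,0,-5.5],
    [0,0,-6.5],
    [0,0,-7.2],
    [0,0,-7.4],
    [0,0,-7.4],
    [0,0,-7.4],
  ],
  angular=[
    [0,0,0],
    [0,0,0],
    [0,0,0],
    [0,0,0],
    [0,0,0],
    [0,0,0],
    [0,0,0],
    [0,0,0],
    [0,0,0],
    [0,0,0],
  ],
  jaw=[1,1,1,1,1,1,1,1,1,1],
)

```text
clock: 4.4
eef_pos: [0.4368, -0.2218, 0.2255]
tcp_rot: [0.745, 3.048, -0.004]
ft_force: [-0.4, 0.5, -1.8]
grip_width: 0.0148
```

```bash
python3 -c "
from h import *
goto(.474,.128,.225,63.3)"
```

```text
t4.40 tcp [ 0.4368 -0.2218  0.2255] toolx 152.5 j6 -1.71 w 0.0148 F [-0.4  0.5 -1.8]
slide [ 5.14 13.1  -0.02] ang [ 0.02  0.04 14.87]
```

Call:
move_arm(
  slide=[
    [0.2,0.4,0],
    [0.5,1.2,0],
    [0.9,2.3,0],
    [1.3,3.4,0],
    [1.8,4.5,0],
    [2.2,5.6,0],
    [2.6,6.7,0],
    [3.1,7.8,0],
    [3.5,8.9,0],
    [3.9,10,0],
  ],
  angular=[
    [0,0,0.4],
    [0,0,1.2],
    [0,0,2.2],
    [0,0,3.3],
    [0,0,4.4],
    [0,0,5.5],
    [0,0,6.6],
    [0,0,7.7],
    [0,0,8.8],
    [0,0,9.9],
  ],
  jaw=[1,1,1,1,1,1,1,1,1,1],
)

```text
clock: 5.23
eef_pos: [0.4642, 0.0465, 0.2218]
tcp_rot: [2.166, 2.274, -0.005]
ft_force: [0.1, -0.2, -0.7]
grip_width: 0.0154
```

```bash
python3 -c "
from h import *
goto(.474,.128,.225,63.3)"
```

```text
t5.23 tcp [0.4642 0.0465 0.2218] toolx 92.8 j6 -0.11 w 0.0154 F [ 0.1 -0.2 -0.7]
slide [ 3.23  0.55 -0.14] ang [-0.01  0.03  4.92]
```

Call:
move_arm(
  slide=[
    [1,0.1,0],
    [1.9,0.3,0],
    [2.6,0.4,-0.1],
    [3.1,0.5,-0.1],
    [3.2,0.55,-0.1],
    [3.2,0.55,-0.1],
    [3.2,0.55,-0.1],
    [3.2,0.55,-0.1],
    [3.2,0.55,-0.1],
  ],
  angular=[
    [0,0,1.1],
    [0,0,2.2],
    [0,0,3.2],
    [0,0,4.2],
    [0,0,4.7],
    [0,0,4.9],
    [0,0,4.9],
    [0,0,4.9],
    [0,0,4.9],
  ],
  jaw=[1,1,1,1,1,1,1,1,1],
)

```text
clock: 5.98
eef_pos: [0.4737, 0.1266, 0.2231]
tcp_rot: [2.672, 1.65, -0.007]
ft_force: [-0.7, 0.2, -1.7]
grip_width: 0.0153
```

Run:
```python
from h import *
goto(.474,.128,.225,63.3)
im,C,s=snap("wrist","w2.png"); np.save("w2.npy",im)
print(fit(im,C,.5339,.1986,-26,.054));print(fit(im,C,.5436,.0692,-26,.054))
```

```text
t5.98 tcp [0.4737 0.1266 0.2231] toolx 63.4 j6 0.58 w 0.0153 F [-0.7  0.2 -1.7]
slide [ 0.06 -0.01 -0.08] ang [-0.01  0.04  0.02]
(array([  0.5311,   0.1982, -25.8112]), np.float64(1.37))
(array([  0.5542,   0.0714, -66.1429]), np.float64(16.91))
```

View pics/w2.png

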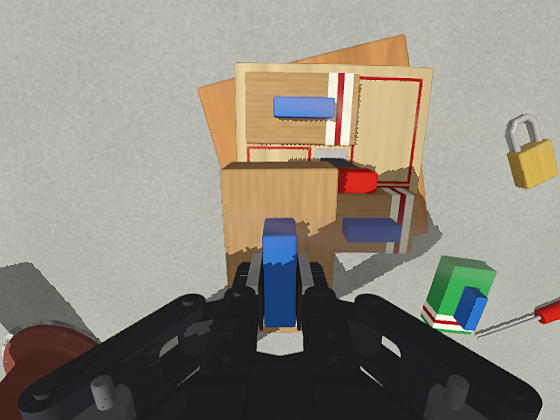

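Wrist view over the board: the held carton is at the centre, with its far top edge near row 165. The loaded fins are at (304,107) and (371,231), the red grip at (355,180), and the empty slot1 outline has corners (421,79) and (410,186). I compute the board pose and the in-hand offset from these.

```bash
python3 - <<'E'
from h import *
s=state(); im=np.load("w2.npy"); C=cam("wrist",s)
hsv=cv2.cvtColor(im,cv2.COLOR_RGB2HSV)
m=cv2.inRange(hsv,(104,80,40),(128,255,255))/255.
def reg(x0,x1,y0,y1,m=m):
    k=np.zeros_like(m); k[y0:y1,x0:x1]=m[y0:y1,x0:x1]; return k
a=fit(im,C,.532,.198,-26,.054,mask=reg(265,345,88,126)); b=fit(im,C,.5436,.0692,-26,.054,mask=reg(337,410,208,250))
print(a,b,(a[0]+b[0])/2)
# red outline slot1 & board corners
print("outline",back(C,[[422.5,79],[411,187]],.054)[:,:2]); print("board top edge",back(C,[[236,63],[433,69]],.054)[:,:2])
u=im[100:103,400:440].astype(int); print(u[0].tolist()[10:36:2])
# held carton: top end-edge corners at z=.216, in tool frame
R=Ro.from_rotvec(s["tcp_rot"]).as_matrix()
zc=s["eef_pos"][2]-.0422
for uv in([222,168],[338,167],[222,162],[338,162]):
  for z in(.035,0): print(uv,z,((back(C,[uv],zc+z)[0]-s["eef_pos"])@R*1000).round(1))
print(fit(im,C,*s["eef_pos"][:2],63.4,zc,mask=reg(255,305,215,335)))
E
python3 -c "
import cv2;i=cv2.imread('pics/w2.png')[50:270,200:450];cv2.imwrite('pics/w2c.png',cv2.resize(i,None,fx=3.2,fy=2.7,interpolation=2) if 0 else cv2.resize(i,None,fx=2.7,fy=2.7,interpolation=2))"
```

```text
(array([  0.531 ,   0.1984, -26.5107]), np.float64(0.08)) (array([  0.5425,   0.0694, -29.1281]), np.float64(0.16)) [  0.53675   0.1339  -27.8194 ]
outline [[0.65709261 0.17131335]
 [0.60819876 0.07166458]]
board top edge [[0.49584112 0.26692946]
 [0.67022333 0.17563229]]
[[212, 188, 138], [213, 189, 139], [214, 191, 141], [211, 193, 141], [175, 11, 21], [197, 163, 115], [210, 187, 137], [210, 185, 135], [209, 186, 136], [217, 192, 140], [182, 185, 180], [181, 181, 172], [185, 185, 176]]
[222, 168] 0.035 [ 53.5 -29.7   7. ]
[222, 168] 0 [ 48.9 -36.7  42. ]
[338, 167] 0.035 [54. 30.  7.]
[338, 167] 0 [49.5 37.  42. ]
[222, 162] 0.035 [ 56.6 -29.6   7. ]
[222, 162] 0 [ 52.7 -36.5  42. ]
[338, 162] 0.035 [56.5 29.8  6.9]
[338, 162] 0 [52.7 36.8 42. ]
(array([ 0.4742,  0.1279, 63.9445]), np.float64(0.19))
```

View pics/w2c.png

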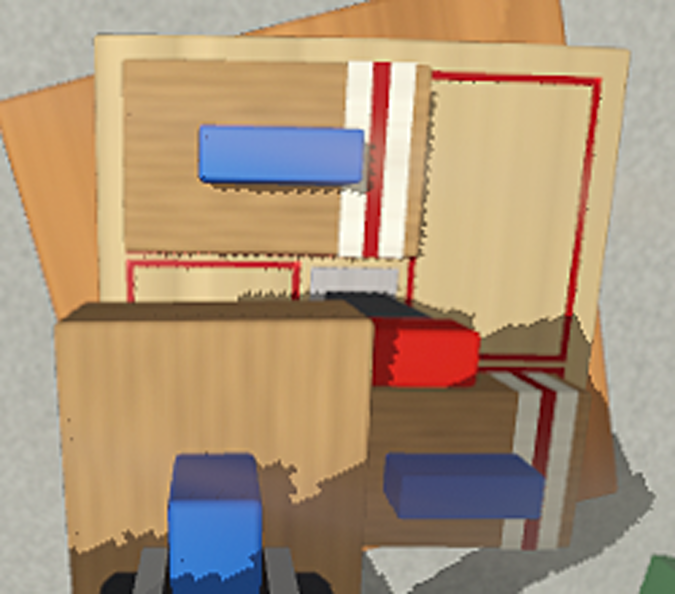

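```bash
python3 -c "
from h import *
goto(.4711,.1248,.105,62.7)"
```

```text
t6.03 tcp [0.4738 0.1266 0.2234] toolx 63.4 j6 0.58 w 0.0153 F [ 0.3 -0.5 -1.7]
slide [-0.09 -0.06  4.74] ang [-0.01  0.04  0.11]
```

Call:
move_arm(
  slide=[
    [-0.1,-0.06,0.4],
    [-0.1,-0.06,1],
    [-0.1,-0.06,1.8],
    [-0.1,-0.06,2.6],
    [-0.1,-0.06,3.4],
    [-0.1,-0.06,4],
    [-0.1,-0.06,4.5],
    [-0.1,-0.06,4.7],
    [-0.1,-0.06,4.7],
    [-0.1,-0.06,4.7],
  ],
  angular=[
    [0,0,0.1],
    [0,0.04,0.1],
    [0,0.04,0.1],
    [0,0.04,0.1],
    [0,0.04,0.1],
    [0,0.04,0.1],
    [0,0.04,0.1],
    [0,0.04,0.1],
    [0,0.04,0.1],
    [0,0.04,0.1],
  ],
  jaw=[1,1,1,1,1,1,1,1,1,1],
)

```text
clock: 6.87
eef_pos: [0.4713, 0.1246, 0.1063]
tcp_rot: [-2.681, -1.636, -0.0]
ft_force: [0.7, 0.1, -1.2]
grip_width: 0.0152
```

Run:
```python
from h import *
goto(.4711,.1248,.0965,62.7)
im,C,s=snap("wrist","w3.png"); np.save("w3.npy",im)
```

```text
t6.87 tcp [0.4713 0.1246 0.1063] toolx 62.8 j6 0.58 w 0.0152 F [ 0.7  0.1 -1.2]
slide [ 0.   -0.01  0.39] ang [-0.01 -0.    0.01]
```

View pics/w3.png

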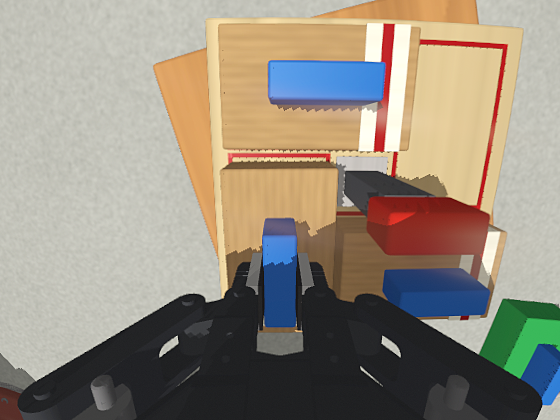

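View: slot3's outline end edge is visible at (229,154)-(331,153), just beyond the held carton's end. I use it to check alignment directly.

Run:
```python
from h import *
s=state(); C=cam("wrist",s); R=Ro.from_rotvec(s["tcp_rot"]).as_matrix()
im=np.load("w3.npy")
red=cv2.inRange(cv2.cvtColor(im,cv2.COLOR_RGB2HSV),(0,140,90),(8,255,255))+cv2.inRange(cv2.cvtColor(im,cv2.COLOR_RGB2HSV),(172,140,90),(180,255,255))
ys,xs=np.nonzero(red[145:165,215:345]); ys+=145; xs+=215
print(xs.min(),xs.max(),[(x,ys[xs==x].min(),ys[xs==x].max()) for x in range(xs.min(),xs.max()+1,20)])
for uv in([xs.min(),ys[xs==xs.min()].min()],[xs.max()+1,ys[xs==xs.max()].min()]):
  print(uv,((back(C,[uv],.054)[0]-s["eef_pos"])@R*1000).round(1))
zc=s["eef_pos"][2]-.0422
for uv in([221,168],[339,168]): print(uv,((back(C,[uv],zc+.035)[0]-s["eef_pos"])@R*1000).round(1))
```

```text
228 330 [(228, np.int64(158), np.int64(158)), (248, np.int64(154), np.int64(156)), (268, np.int64(154), np.int64(156)), (288, np.int64(154), np.int64(156)), (308, np.int64(154), np.int64(156)), (328, np.int64(154), np.int64(161))]
[np.int64(228), np.int64(158)] [ 54.1 -34.5  53. ]
[np.int64(331), np.int64(154)] [56.7 34.1 53. ]
[221, 168] [ 53.5 -30.3   7.2]
[339, 168] [53.4 30.6  7.3]
```

Alignment is within 0.5 mm, so I lower and release.

Call:
move_arm(
  slide=[
    [0,0,0.1],
    [0,0,0.2],
    [0,0,0.3],
    [0,0,0.38],
    [0,0,0.42],
    [0,0,0.42],
  ],
  angular=[
    [0,0,0],
    [0,0,0],
    [0,0,0],
    [0,0,0],
    [0,0,0],
    [0,0,0],
  ],
  jaw=[1,1,1,1,1,1],
)

```text
clock: 7.42
eef_pos: [0.4718, 0.1247, 0.0965]
tcp_rot: [-2.682, -1.636, -0.001]
ft_force: [-0.4, 0.8, -0.9]
grip_width: 0.0148
```

Call:
move_arm(
  slide=[
    [-0.02,0,0.04],
    [-0.02,0,0.08],
    [-0.02,0,0.08],
    [-0.02,0,0.08],
  ],
  angular=[
    [0,0,0],
    [0,0,0],
    [0,0,0],
    [0,0,0],
  ],
  jaw=[1,1,1,1],
)

```text
clock: 7.75
eef_pos: [0.4721, 0.1248, 0.0962]
tcp_rot: [-2.681, -1.636, -0.003]
ft_force: [-2.7, 2.6, 7.3]
grip_width: 0.0152
```

Contact, so I open gently and rise.

Call:
move_arm(
  slide=[
    [0,0,0],
    [0,0,0],
    [0,0,0],
    [0,0,-0.2],
    [0,0,-0.8],
    [0,0,-1.8],
    [0,0,-3],
    [0,0,-4.2],
    [0,0,-5],
    [0,0,-5],
  ],
  angular=[
    [0,0,0],
    [0,0,0],
    [0,0,0],
    [0,0,0],
    [0,0,0],
    [0,0,0],
    [0,0,0],
    [0,0,0],
    [0,0,0],
    [0,0,0],
  ],
  jaw=[0.4,0.2,0,0,0,0,0,0,0,0],
)

```text
clock: 8.58
eef_pos: [0.4748, 0.1248, 0.2275]
tcp_rot: [2.679, 1.634, 0.018]
ft_force: [0.9, 0.5, 0.5]
grip_width: 0.0426
```

```bash
python3 -c "
from h import *
goto(.567,-.295,.18,-0.4)"
```

```text
t8.58 tcp [0.4748 0.1248 0.2275] toolx 62.8 j6 0.58 w 0.0426 F [0.9 0.5 0.5]
slide [-13.26  10.95   1.9 ] ang [ 0.04 -0.11 10.53]
```

Call:
move_arm(
  slide=[
    [-0.6,0.5,0],
    [-1.8,1.5,0],
    [-3.2,2.6,0],
    [-4.6,3.8,0],
    [-6,5,0],
    [-7.4,6.1,0],
    [-8.8,7.3,0],
    [-10.2,8.4,0],
    [-11.6,9.6,0.4],
    [-12.8,10.5,1],
  ],
  angular=[
    [0,0,0.8],
    [0,0,1.8],
    [0,0,2.9],
    [0,0,4],
    [0,0,5.1],
    [0,0,6.2],
    [0,0,7.3],
    [0,0,8.4],
    [0,0,9.5],
    [0,0,10.4],
  ],
  jaw=[-0.2,-0.2,-0.2,-0.2,-0.2,-0.2,-0.2,-0.2,-0.2,-0.2],
)

```text
clock: 9.42
eef_pos: [0.5579, -0.2587, 0.2101]
tcp_rot: [-3.14, -0.001, -0.021]
ft_force: [1.7, -0.2, 0.6]
grip_width: 0.0512
```

```bash
python3 -c "
from h import *
goto(.575,-.304,.17,-0.4)"
```

```text
t9.42 tcp [ 0.5579 -0.2587  0.2101] toolx 0.0 j6 1.01 w 0.0512 F [ 1.7 -0.2  0.6]
slide [0.66 1.81 1.61] ang [-0.01 -0.13  0.07]
```

Call:
move_arm(
  slide=[
    [0.3,0.9,0.5],
    [0.6,1.6,1],
    [0.66,1.8,1.5],
    [0.66,1.8,1.6],
    [0.66,1.8,1.6],
    [0.66,1.8,1.6],
  ],
  angular=[
    [0,-0.1,0],
    [0,-0.13,0],
    [0,-0.13,0],
    [0,-0.13,0],
    [0,-0.13,0],
    [0,-0.13,0],
  ],
  jaw=[-0.2,-0.2,-0.2,-0.2,-0.2,-0.2],
)

```text
clock: 9.92
eef_pos: [0.5747, -0.3023, 0.1701]
tcp_rot: [-3.139, -0.002, 0.001]
ft_force: [-0.3, 0.4, 0.7]
grip_width: 0.051
```

Run:
```python
from h import *
im,C,s=snap("wrist","w4.png"); np.save("w4.npy",im)
m=cv2.inRange(cv2.cvtColor(im,cv2.COLOR_RGB2HSV),(104,80,40),(128,255,255))/255.
r=fit(im,C,.5819,-.3045,-.4,0,mask=m); print(r); r=r[0]; goto(r[0],r[1],.0425,r[2])
t,D,_=snap("top"); print("placed",fit(t,D,.472,.1266,62.7,.054)); print([fit(t,D,*p,.054) for p in((.5339,.1986,-26),(.5436,.0692,-26))])
```

```text
(array([ 0.5801, -0.3033,  2.3103]), np.float64(0.08))
t9.97 tcp [ 0.5751 -0.3025  0.1709] toolx 0.1 j6 0.97 w 0.0517 F [ 0.8 -0.5  0.4]
slide [0.2  0.04 5.14] ang [-0.01 -0.   -0.37]
placed (array([ 0.4753,  0.1266, 62.4233]), np.float64(0.2))
[(array([  0.5339,   0.1987, -24.0416]), np.float64(0.26)), (array([  0.5437,   0.0693, -26.0545]), np.float64(0.2))]
```

View pics/w4.png

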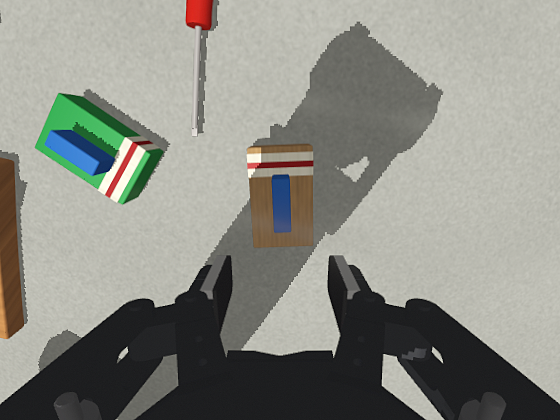

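Carton b's fin is at (281,204), with the green look-alike and screwdriver well clear to the upper left. The neighbours on the board did not move. I descend to grip.

Call:
move_arm(
  slide=[
    [0.2,0.04,0.4],
    [0.2,0.04,1.2],
    [0.2,0.04,2.2],
    [0.2,0.04,3.2],
    [0.2,0.04,4.2],
    [0.2,0.04,4.8],
    [0.2,0.04,5.1],
    [0.2,0.04,5.15],
    [0.2,0.04,5.15],
    [0.2,0.04,5.15],
  ],
  angular=[
    [0,0,-0.3],
    [0,0,-0.3],
    [0,0,-0.3],
    [0,0,-0.3],
    [0,0,-0.3],
    [0,0,-0.3],
    [0,0,-0.3],
    [0,0,-0.3],
    [0,0,-0.3],
    [0,0,-0.3],
  ],
  jaw=[-0.2,-0.2,-0.2,-0.2,-0.2,-0.2,-0.2,-0.2,-0.2,-0.2],
)

```text
clock: 10.85
eef_pos: [0.5817, -0.3042, 0.0448]
tcp_rot: [3.14, 0.052, 0.006]
ft_force: [-0.7, 0.6, -0.1]
grip_width: 0.0513
```

Call:
move_arm(
  slide=[
    [0,0,0],
    [0,0,0],
    [0,0,0],
    [0,0,0],
    [0,0,0],
    [0,0,0],
    [0,0,0],
    [0,0,0],
  ],
  angular=[
    [0,0,0],
    [0,0,0],
    [0,0,0],
    [0,0,0],
    [0,0,0],
    [0,0,0],
    [0,0,0],
    [0,0,0],
  ],
  jaw=[0.3,1,1,1,1,1,1,1],
  newtons=45,
)

```text
clock: 11.52
eef_pos: [0.5825, -0.3047, 0.0463]
tcp_rot: [3.139, 0.052, 0.009]
ft_force: [0.4, 1.6, 5.1]
grip_width: 0.0145
```

Call:
move_arm(
  slide=[
    [0,0,-0.5],
    [0,0,-1.5],
    [0,0,-2.8],
    [0,0,-4],
    [0,0,-5.5],
    [0,0,-6.5],
    [0,0,-7.2],
    [0,0,-7.6],
    [0,0,-7.6],
  ],
  angular=[
    [0,0,0],
    [0,0,0],
    [0,0,0],
    [0,0,0],
    [0,0,0],
    [0,0,0],
    [0,0,0],
    [0,0,0],
    [0,0,0],
  ],
  jaw=[1,1,1,1,1,1,1,1,1],
)

```text
clock: 12.27
eef_pos: [0.5823, -0.3049, 0.2396]
tcp_rot: [3.136, 0.052, 0.015]
ft_force: [-0.6, -0.2, -1.5]
grip_width: 0.0148
```

```bash
python3 -c "
from h import *
goto(.601,.1366,.228,62.7)"
```

```text
t12.27 tcp [ 0.5823 -0.3049  0.2396] toolx 1.9 j6 0.94 w 0.0148 F [-0.6 -0.2 -1.5]
slide [  1.33 -17.63   0.38] ang [  0.09  -0.06 -10.13]
```

Call:
move_arm(
  slide=[
    [0.1,-0.6,0],
    [0.2,-1.8,0],
    [0.3,-3.4,0],
    [0.4,-5,0],
    [0.5,-6.6,0],
    [0.6,-8.2,0],
    [0.8,-9.8,0],
    [0.9,-11.4,0],
    [1,-13,0],
    [1.1,-14.4,0],
  ],
  angular=[
    [0,0,-0.4],
    [0,0,-1],
    [0,0,-2],
    [0,0,-3],
    [0,0,-4],
    [0,0,-5],
    [0,0,-6],
    [0,0,-7],
    [0,0,-8],
    [0,0,-9],
  ],
  jaw=[1,1,1,1,1,1,1,1,1,1],
)

```text
clock: 13.1
eef_pos: [0.5958, 0.0591, 0.2352]
tcp_rot: [2.764, 1.481, 0.004]
ft_force: [1.7, 0.0, -1.1]
grip_width: 0.0146
```

```bash
python3 -c "
from h import *
goto(.601,.1366,.228,62.7)"
```

```text
t13.10 tcp [0.5958 0.0591 0.2352] toolx 56.4 j6 0.56 w 0.0146 F [ 1.7  0.  -1.1]
slide [ 2.69 -1.55  0.27] ang [ 0.06  0.01 -1.06]
```

Call:
move_arm(
  slide=[
    [1.1,-0.7,0],
    [1.9,-1.1,0.1],
    [2.4,-1.4,0.2],
    [2.65,-1.52,0.25],
    [2.68,-1.54,0.25],
    [2.68,-1.54,0.25],
    [2.68,-1.54,0.25],
  ],
  angular=[
    [0,0,-0.5],
    [0.05,0,-0.9],
    [0.05,0,-1.06],
    [0.05,0,-1.06],
    [0.05,0,-1.06],
    [0.05,0,-1.06],
    [0.05,0,-1.06],
  ],
  jaw=[1,1,1,1,1,1,1],
)

```text
clock: 13.68
eef_pos: [0.6009, 0.135, 0.2283]
tcp_rot: [2.683, 1.632, -0.001]
ft_force: [-0.4, -0.3, -1.4]
grip_width: 0.015
```

```bash
python3 -c "
from h import *
goto(.601,.1366,.110,62.7)"
```

```text
t13.68 tcp [0.6009 0.135  0.2283] toolx 62.6 j6 0.58 w 0.0150 F [-0.4 -0.3 -1.4]
slide [ 0.07 -0.03  4.73] ang [ 0.01  0.02 -0.01]
```

Call:
move_arm(
  slide=[
    [0.05,-0.03,0.4],
    [0.05,-0.03,1],
    [0.05,-0.03,1.8],
    [0.05,-0.03,2.6],
    [0.05,-0.03,3.2],
    [0.05,-0.03,3.5],
    [0.05,-0.03,3.5],
    [0.05,-0.03,3.5],
  ],
  angular=[
    [0,0,0],
    [0,0,0],
    [0,0,0],
    [0,0,0],
    [0,0,0],
    [0,0,0],
    [0,0,0],
    [0,0,0],
  ],
  jaw=[1,1,1,1,1,1,1,1],
)

```text
clock: 14.35
eef_pos: [0.6005, 0.1359, 0.1401]
tcp_rot: [2.684, 1.631, -0.003]
ft_force: [0.5, 0.2, -0.8]
grip_width: 0.0148
```

Run:
```python
from h import *
goto(.601,.1366,.110,62.7)
im,C,s=snap("wrist","w5.png"); np.save("w5.npy",im)
```

```text
t14.35 tcp [0.6005 0.1359 0.1401] toolx 62.6 j6 0.58 w 0.0148 F [ 0.5  0.2 -0.8]
slide [0.04 0.   1.2 ] ang [ 0.    0.02 -0.02]
```

View pics/w5.png

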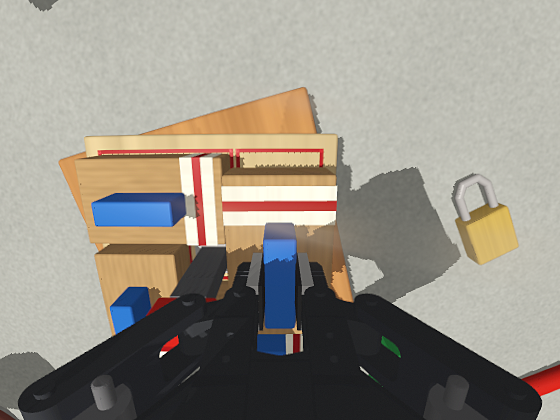

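The held carton's end edge is near row 171. Slot1's outline end runs at row 150, with its right corner at (323,150). I check the offset.

Run:
```python
from h import *
s=state(); C=cam("wrist",s); R=Ro.from_rotvec(s["tcp_rot"]).as_matrix(); im=np.load("w5.npy")
h=cv2.cvtColor(im,cv2.COLOR_RGB2HSV); red=cv2.inRange(h,(0,140,90),(8,255,255))+cv2.inRange(h,(172,140,90),(180,255,255))
ys,xs=np.nonzero(red[140:168,225:335]); ys+=140; xs+=225
print(xs.min(),xs.max(),[(x,ys[xs==x].min(),ys[xs==x].max()) for x in sorted(set(xs))[::6]])
T=lambda uv,z:((back(C,[uv],z)[0]-s["eef_pos"])@R*1000).round(1)
xm=xs.max()+1
for x in (xs.min(),xs.min()+1,280,xm-3): 
  if (xs==x).any(): print(x,T([x,ys[xs==x].min()],.054))
print("R corner",T([xm,ys[xs>=xm-3].min()],.054))
zc=s["eef_pos"][2]-.0455
for uv in([222,172],[337,171]): print(uv,T(uv,zc+.035))
for c in(222,280,330): print([int(v) for v in im[160:180,c].astype(int).sum(1)])
print([int(v) for v in im[180,212:232].astype(int).sum(1)],[int(v) for v in im[180,328:346].astype(int).sum(1)])
# slot2 outline left corner / board far edge
print("board far corners",T([85,136],.054),T([338,134],.054))
```

```text
225 323 [(np.int64(225), np.int64(149), np.int64(151)), (np.int64(231), np.int64(149), np.int64(167)), (np.int64(239), np.int64(149), np.int64(167)), (np.int64(245), np.int64(149), np.int64(151)), (np.int64(251), np.int64(149), np.int64(151)), (np.int64(257), np.int64(149), np.int64(151)), (np.int64(263), np.int64(149), np.int64(151)), (np.int64(269), np.int64(149), np.int64(151)), (np.int64(275), np.int64(149), np.int64(151)), (np.int64(281), np.int64(149), np.int64(151)), (np.int64(287), np.int64(149), np.int64(151)), (np.int64(293), np.int64(149), np.int64(151)), (np.int64(299), np.int64(149), np.int64(151)), (np.int64(305), np.int64(149), np.int64(151)), (np.int64(311), np.int64(149), np.int64(151)), (np.int64(317), np.int64(149), np.int64(151)), (np.int64(323), np.int64(149), np.int64(152))]
225 [ 57.8 -42.6  87.2]
226 [ 57.8 -41.8  87.2]
280 [57.6  0.2 87.3]
321 [57.7 32.1 87.3]
R corner [57.7 34.4 87.3]
[222, 172] [ 50.9 -30.5  10.4]
[337, 171] [51.4 30.2 10.5]
[196, 196, 198, 203, 201, 204, 209, 215, 219, 224, 227, 229, 229, 228, 219, 243, 399, 466, 475, 478]
[588, 588, 594, 576, 429, 301, 341, 292, 234, 235, 242, 245, 249, 240, 224, 415, 469, 492, 496, 495]
[562, 562, 567, 527, 459, 423, 359, 313, 323, 324, 317, 263, 232, 235, 245, 414, 476, 493, 500, 500]
[758, 626, 462, 473, 480, 481, 480, 488, 455, 357, 469, 479, 482, 478, 474, 476, 486, 488, 493, 489] [485, 495, 495, 492, 485, 481, 482, 419, 299, 338, 336, 335, 330, 326, 322, 322, 325, 326]
board far corners [  69.4 -153.5   87. ] [69.1 44.8 87.3]
```

Call:
move_arm(
  slide=[
    [0.1,0.03,0],
    [0.21,0.03,0],
    [0.21,0.03,0.2],
    [0.21,0.03,0.5],
    [0.21,0.03,0.8],
    [0.21,0.03,1.1],
    [0.21,0.03,1.3],
    [0.21,0.03,1.5],
    [0.21,0.03,1.55],
    [0.21,0.03,1.55],
  ],
  angular=[
    [0,0,0],
    [0,0.02,0],
    [0,0.02,0],
    [0,0.02,0],
    [0,0.02,0],
    [0,0.02,0],
    [0,0.02,0],
    [0,0.02,0],
    [0,0.02,0],
    [0,0.02,0],
  ],
  jaw=[1,1,1,1,1,1,1,1,1,1],
)

```text
clock: 15.23
eef_pos: [0.6039, 0.1402, 0.1017]
tcp_rot: [2.684, 1.632, 0.001]
ft_force: [-0.4, 0.1, -1.3]
grip_width: 0.0148
```

Run:
```python
from h import *
goto(.6028,.1402,.0995,62.7)
im,C,s=snap("wrist","w6.png"); np.save("w6.npy",im)
R=Ro.from_rotvec(s["tcp_rot"]).as_matrix()
h=cv2.cvtColor(im,cv2.COLOR_RGB2HSV); red=cv2.inRange(h,(0,140,90),(8,255,255))+cv2.inRange(h,(172,140,90),(180,255,255))
T=lambda uv,z:((back(C,[uv],z)[0]-s["eef_pos"])@R*1000).round(1)
c=red[100:170,280]; r=100+np.nonzero(c)[0]; print(r[:6],T([280,r[0]],.054)); print([int(v) for v in im[150:182,280].astype(int).sum(1)])
xr=np.nonzero(red[r[0]+1,240:360])[0].max()+241; print(xr,T([xr,r[0]],.054))
```

```text
t15.23 tcp [0.6039 0.1402 0.1017] toolx 62.6 j6 0.59 w 0.0148 F [-0.4  0.1 -1.3]
slide [-0.02 -0.04  0.09] ang [ 0.01 -0.   -0.02]
[162 163 164 165] [52.   0.2 47.7]
[586, 588, 588, 587, 586, 587, 586, 587, 588, 598, 551, 418, 304, 320, 302, 434, 602, 492, 252, 228, 241, 247, 251, 241, 226, 414, 472, 491, 497, 497, 495, 493]
330 [52.  32.7 47.8]
```

View pics/w6.png

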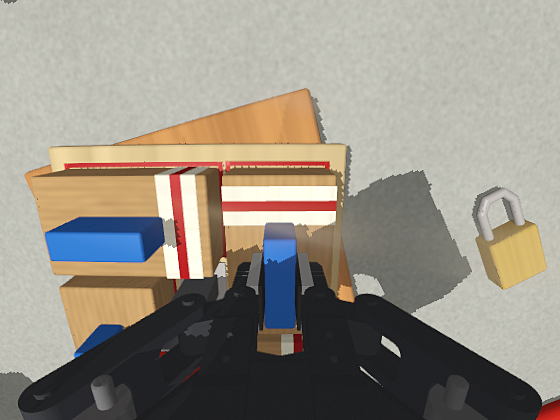

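Now 2.7 mm of end margin (nominal 3). I shift 0.8 mm sideways and lower.

Call:
move_arm(
  slide=[
    [-0.01,-0.03,0.05],
    [-0.01,-0.03,0.1],
    [-0.01,-0.03,0.14],
    [-0.01,-0.03,0.14],
    [-0.01,-0.03,0.14],
  ],
  angular=[
    [0,0,0],
    [0,0,0],
    [0,0,0],
    [0,0,0],
    [0,0,0],
  ],
  jaw=[1,1,1,1,1],
)

```text
clock: 15.7
eef_pos: [0.604, 0.1404, 0.1003]
tcp_rot: [2.683, 1.631, 0.004]
ft_force: [-4.6, -0.3, 5.8]
grip_width: 0.0146
```

Call:
move_arm(
  slide=[
    [0,0,0],
    [0,0,0],
    [0,0,0],
    [0,0,-0.2],
    [0,0,-0.8],
    [0,0,-1.8],
    [0,0,-3],
    [0,0,-4.2],
    [0,0,-5],
    [0,0,-5],
  ],
  angular=[
    [0,0,0],
    [0,0,0],
    [0,0,0],
    [0,0,0],
    [0,0,0],
    [0,0,0],
    [0,0,0],
    [0,0,0],
    [0,0,0],
    [0,0,0],
  ],
  jaw=[0.4,0.2,0,0,0,0,0,0,0,0],
)

```text
clock: 16.53
eef_pos: [0.6066, 0.1408, 0.2324]
tcp_rot: [2.679, 1.629, 0.019]
ft_force: [0.8, -1.2, 0.2]
grip_width: 0.0428
```

```bash
python3 -c "
from h import *
goto(.51,.146,.26,-27.3)"
```

```text
t16.53 tcp [0.6066 0.1408 0.2324] toolx 62.6 j6 0.59 w 0.0428 F [ 0.8 -1.2  0.2]
slide [-1.58 -3.52 -1.16] ang [ 0.03 -0.14 14.98]
```

Call:
move_arm(
  slide=[
    [-0.1,0.2,-0.2],
    [-0.2,0.5,-0.6],
    [-0.4,0.8,-1],
    [-0.6,1.1,-1.2],
    [-0.8,1.4,-1.2],
    [-0.9,1.7,-1.2],
    [-1,2,-1.2],
    [-1.1,2.3,-1.2],
    [-1.2,2.5,-1.2],
    [-1.3,2.6,-1.2],
  ],
  angular=[
    [0,0,-0.8],
    [0,0,-1.9],
    [0,0,-3],
    [0,0,-4.1],
    [0,0,-5.2],
    [0,0,-6.3],
    [0,0,-7.4],
    [0,0,-8.5],
    [0,0,-9.6],
    [0,0,-10.7],
  ],
  jaw=[0,0,0,0,0,0,0,0,0,0],
)

```text
clock: 17.37
eef_pos: [0.6489, 0.0814, 0.2612]
tcp_rot: [1.395, 2.804, 0.01]
ft_force: [0.0, 0.1, -0.2]
grip_width: 0.0425
```

```bash
python3 -c "
from h import *
goto(.537,.1325,.26,-27.3)"
```

```text
t17.37 tcp [0.6489 0.0814 0.2612] toolx 127.1 j6 -0.64 w 0.0425 F [ 0.   0.1 -0.2]
slide [ 4.33 -2.34 -0.  ] ang [ 0.08  0.08 -4.27]
```

Call:
move_arm(
  slide=[
    [0.8,-0.4,0],
    [1.8,-1,0],
    [2.8,-1.5,0],
    [3.7,-2,0],
    [4.2,-2.3,0],
    [4.3,-2.34,0],
    [4.33,-2.34,0],
    [4.33,-2.34,0],
    [4.33,-2.34,0],
  ],
  angular=[
    [0,0,-1],
    [0,0,-2.1],
    [0,0,-3.2],
    [0.08,0.08,-4],
    [0.08,0.08,-4.25],
    [0.08,0.08,-4.25],
    [0.08,0.08,-4.25],
    [0.08,0.08,-4.25],
    [0.08,0.08,-4.25],
  ],
  jaw=[0,0,0,0,0,0,0,0,0],
)

```text
clock: 18.12
eef_pos: [0.5376, 0.1321, 0.2596]
tcp_rot: [-0.745, -3.052, 0.0]
ft_force: [0.2, 0.5, -0.6]
grip_width: 0.0426
```

Run:
```python
from h import *
goto(.537,.1325,.26,-27.3)
im,C,s=snap("wrist","w7.png"); np.save("w7.npy",im)
```

```text
t18.12 tcp [0.5376 0.1321 0.2596] toolx 152.6 j6 -0.99 w 0.0426 F [ 0.2  0.5 -0.6]
slide [ 0.03  0.   -0.02] ang [-0.   -0.   -0.02]
```

View pics/w7.png

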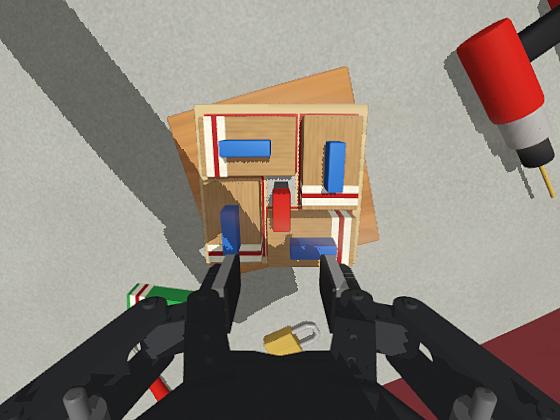

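All four cartons form the pinwheel. Fins are at (245,148), (335,167), (231,230) and (314,248), with the red grip at (282,210). I fit them numerically, and fit the grip for the grasp.

Run:
```python
from h import *
s=state(); C=cam("wrist",s); im=np.load("w7.npy"); h=cv2.cvtColor(im,cv2.COLOR_RGB2HSV)
m=cv2.inRange(h,(104,80,40),(128,255,255))/255.
c0=np.array([.537,.1325]); a=np.radians(-27.3); B=np.array([[np.cos(a),-np.sin(a)],[np.sin(a),np.cos(a)]])
for n,p,y in(("0",(35,-55),0),("1",(55,35),90),("2",(-35,55),0),("3",(-55,-35),90)):
    q=c0+B@np.array(p)/1000; r,e=fit(im,C,*q,y-27.3,.054,mask=m)
    print(n,((r[:2]-c0)@B*1000).round(1),"yaw",r[2]+27.3-y,e)
red=(cv2.inRange(h,(0,150,60),(6,255,255))+cv2.inRange(h,(175,150,60),(180,255,255)))/255.
k=np.zeros_like(red); k[186:235,270:294]=1
print(fit(im,C,*c0,-27.3,.03,(.036,.016),.102,.128,red*k))
# red outline slot0 end/ slot1 edges visible?
```

```text
0 [ 33.6 -54. ] yaw -0.24029999999999774 0.13
1 [55.9 35.3] yaw -0.2849999999999966 0.58
2 [-35.6  55.4] yaw -0.0326999999999984 0.08
3 [-53.8 -34.4] yaw -0.29949999999999477 0.09
(array([  0.5366,   0.134 , -27.4797]), np.float64(0.11))
```

```bash
python3 -c "
from h import *
goto(.5367,.1336,.128,-27.4)"
```

```text
t18.17 tcp [0.5376 0.1321 0.2596] toolx 152.6 j6 -0.99 w 0.0426 F [-0.7  0.7  0.6]
slide [0.06 0.04 5.27] ang [-0.   -0.   -0.01]
```

Call:
move_arm(
  slide=[
    [0.06,0.04,0.4],
    [0.06,0.04,1.2],
    [0.06,0.04,2.2],
    [0.06,0.04,3.2],
    [0.06,0.04,4],
    [0.06,0.04,4.6],
    [0.06,0.04,5.1],
    [0.06,0.04,5.3],
    [0.06,0.04,5.3],
    [0.06,0.04,5.3],
  ],
  angular=[
    [0,0,0],
    [0,0,0],
    [0,0,0],
    [0,0,0],
    [0,0,0],
    [0,0,0],
    [0,0,0],
    [0,0,0],
    [0,0,0],
    [0,0,0],
  ],
  jaw=[0,0,0,0,0,0,0,0,0,0],
)

```text
clock: 19.0
eef_pos: [0.5372, 0.1336, 0.1275]
tcp_rot: [0.746, 3.052, -0.0]
ft_force: [-0.6, 0.7, 0.6]
grip_width: 0.0428
```

```bash
python3 -c "
from h import *
goto(.5367,.1336,.128,-27.4)"
```

```text
t19.00 tcp [0.5372 0.1336 0.1275] toolx 152.5 j6 -0.98 w 0.0428 F [-0.6  0.7  0.6]
slide [ 0.02 -0.01 -0.02] ang [ 0.    0.   -0.01]
```

Call:
move_arm(
  slide=[
    [0,0,0],
    [0,0,0],
    [0,0,0],
    [0,0,0],
    [0,0,0],
    [0,0,0],
    [0,0,0],
    [0,0,0],
  ],
  angular=[
    [0,0,0],
    [0,0,0],
    [0,0,0],
    [0,0,0],
    [0,0,0],
    [0,0,0],
    [0,0,0],
    [0,0,0],
  ],
  jaw=[0.3,0.5,0.6,0.7,0.8,1,1,1],
  newtons=25,
)

```text
clock: 19.67
eef_pos: [0.5379, 0.1336, 0.1288]
tcp_rot: [0.745, 3.05, 0.001]
ft_force: [-1.7, -0.8, 5.7]
grip_width: 0.0158
```

Call:
move_arm(
  slide=[
    [0,0,0],
    [0,0,0],
    [0,0,0],
    [0,0,0],
    [0,0,0],
  ],
  angular=[
    [0,0,0],
    [0,0,0],
    [0,0,0],
    [0,0,0],
    [0,0,0],
  ],
  jaw=[1,1,1,1,1],
  newtons=90,
)

```text
clock: 20.08
eef_pos: [0.538, 0.1336, 0.1289]
tcp_rot: [0.745, 3.05, 0.001]
ft_force: [-0.5, -0.0, 3.5]
grip_width: 0.0147
```

```bash
python3 -c "
from h import *
goto(.5367,.1336,.2285,-27.4); print(state()['torque'])"
```

```text
t20.08 tcp [0.538  0.1336 0.1289] toolx 152.5 j6 -0.98 w 0.0147 F [-0.5 -0.   3.5]
slide [ 0.04 -0.02 -3.98] ang [ 0.01  0.02 -0.01]
[-0.05932453  0.04498968  0.03593878]
```

Call:
move_arm(
  slide=[
    [0,0,-0.05],
    [0,0,-0.12],
    [0,0,-0.22],
    [0,0,-0.36],
    [0,0,-0.54],
    [0,0,-0.75],
    [0,0,-1],
    [0,0,-1.25],
    [0,0,-1.45],
    [0,0,-1.55],
  ],
  angular=[
    [0,0,0],
    [0,0,0],
    [0,0,0],
    [0,0,0],
    [0,0,0],
    [0,0,0],
    [0,0,0],
    [0,0,0],
    [0,0,0],
    [0,0,0],
  ],
  jaw=[1,1,1,1,1,1,1,1,1,1],
)

```text
clock: 20.92
eef_pos: [0.5386, 0.1337, 0.1693]
tcp_rot: [0.745, 3.048, 0.002]
ft_force: [0.9, -0.4, -9.3]
grip_width: 0.0146
```

```bash
python3 -c "
from h import *
goto(.538,.1336,.2295,-27.4); print(state()['torque'])"
```

```text
t20.92 tcp [0.5386 0.1337 0.1693] toolx 152.5 j6 -0.98 w 0.0146 F [ 0.9 -0.4 -9.3]
slide [ 0.01 -0.01 -2.41] ang [ 0.02  0.04 -0.01]
[-0.00907799  0.00710733  0.00189941]
```

Full load held (about 8 N), moment near zero. I continue up.

Call:
move_arm(
  slide=[
    [0,0,-0.15],
    [0,0,-0.4],
    [0,0,-0.7],
    [0,0,-1.05],
    [0,0,-1.4],
    [0,0,-1.75],
    [0,0,-2.05],
    [0,0,-2.25],
    [0,0,-2.35],
    [0,0,-2.4],
  ],
  angular=[
    [0,0,0],
    [0,0,0],
    [0,0.02,0],
    [0,0.02,0],
    [0.02,0.03,0],
    [0.02,0.03,0],
    [0.02,0.03,0],
    [0.02,0.03,0],
    [0.02,0.03,0],
    [0.02,0.03,0],
  ],
  jaw=[1,1,1,1,1,1,1,1,1,1],
)

```text
clock: 21.75
eef_pos: [0.5386, 0.1337, 0.23]
tcp_rot: [0.745, 3.05, 0.0]
ft_force: [-0.3, 0.3, -8.5]
grip_width: 0.0146
```

Call:
move_arm(
  slide=[
    [0,0,0],
    [0,0,0],
    [0,0,0],
    [0,0,0],
    [0,0,0],
    [0,0,0],
  ],
  angular=[
    [0,0,0],
    [0,0,0],
    [0,0,0],
    [0,0,0],
    [0,0,0],
    [0,0,0],
  ],
  jaw=[1,1,1,1,1,1],
)

```text
clock: 22.25
eef_pos: [0.5384, 0.1337, 0.2297]
tcp_rot: [0.745, 3.051, 0.0]
ft_force: [0.1, -0.1, -8.3]
grip_width: 0.0144
```

Run:
```python
from h import *
goto(.538,.1336,.2295,-27.4); print(np.abs(state()['joint_velocities']).max())
im,C,s=snap("wrist"); b,D,_=snap("side")
x=np.vstack([cv2.resize(im[60:,100:460],(480,480))]); y=cv2.resize(b[60:340,130:400],(463,480))
o=np.hstack([x,y]); o=cv2.resize(o,(790,402)); cv2.imwrite("pics/fin.png",o[:,:,::-1])
```

```text
t22.25 tcp [0.5384 0.1337 0.2297] toolx 152.5 j6 -0.98 w 0.0144 F [ 0.1 -0.1 -8.3]
slide [ 0.01 -0.01  0.01] ang [ 0.    0.01 -0.01]
0.004760155774423667
```

View pics/fin.png

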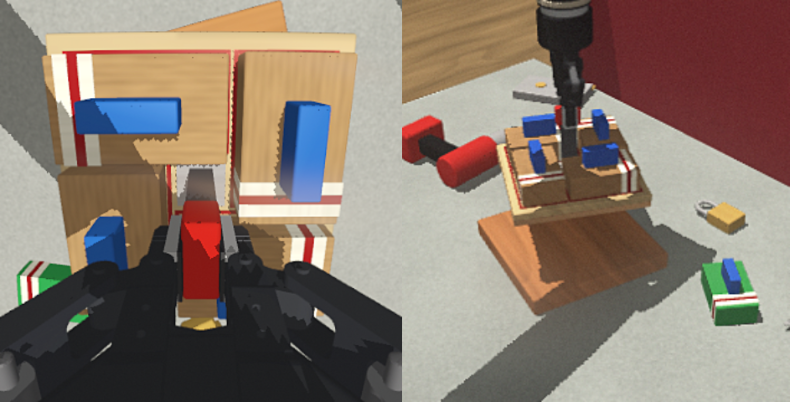

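The board hangs level above the riser with all four cartons in place. The bystanders have not moved, so I hand in.

```bash
python3 -c "
from cell import job; print(job.finish_job())"
```

```text
the job is handed in; nothing more can be done
None
```

I set both loose cartons in slots 3 and 1 and let go of them. I then took the board by its red grip at 90 N, lifted it straight up about 10 cm, and handed the job in at about 22 s while still holding it.

- **Carton fit:** Before the lift, all four cartons measured within about 1.5 mm and 0.3° of their outline centres. The fit for the slot 1 carton was poor, so for that one I relied on the outline seen during placing, where its end margin was 2.7 mm (3 mm nominal).
- **At the end:** The wrist carried 8.3 N, as expected for 820 g. The arm was still and the tool was within 0.1° of vertical. The last picture shows the board level, with the visible cartons still in their outlines.
- **Bystanders:** The drill, padlock and green look-alike looked unmoved. The screwdriver was outside the last picture, but the arm never went near it.
- **Disagreement:** The top and wrist cameras differed by up to 3 mm on positions. I used the wrist camera.

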